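Wedge a rocking light box steady

TASK

The light box rocks because the red foot at its near left corner is wound in too far. Press that corner down with the fingertips to feel it rock, let it come back up, then push the wooden wedge along the table, thin end first, under the red foot just until it is snug, and press the corner again to check that it stays level and no longer rocks; leave the wedge there and draw clear. Only press and push: lift or carry nothing, do not shove the light box out of its place, and leave the bottle, the foil roll and the tin alone.

Things in the scene. Friction and masses are not known exactly. Their poses are not given: they have to be found in the camera images.
- light_box: grey tracing light box, white panel, loose, 2.4 kg, 170 (own x) x 220 mm (own y), underside 18 mm and flat top 54 mm above its origin (its centre at table level). Stands level on three black feet at x +-69, y +-94 mm; the red foot at x -69, y +94 mm hangs clear, so that corner sinks under about 2 N and comes back up. Once the wedge is snug, pushing it with 5 N or more starts to lift or shove the box.
- short_foot_center (a point): centre of the 9 mm radius ball that ends the red foot, on the light box at its x = -69, y = +94 mm; 9 mm above the foot's lowest point. With the box unpressed, the lowest point hangs 5 to 10 mm above the table, differently each time; the foot does not turn or slide.
- rocking_corner (a point): point on the light box's top face (54 mm above the table when level) straight above the red foot, 16 mm in from both edges: press here, straight down
- wedge: loose light wooden wedge, 60 g, 95 mm long and 44 mm wide, lying flat on the table with its slope up. Origin: centre of its underside. Its own +x points to the thin end (2.5 mm thick, at x = +47.5 mm), the thick butt end (18 mm high, upright flat face) is at x = -47.5 mm; it starts with the thin end towards the red foot, not yet under it.
- wedge_face (a point): centre of the wedge's sloping top face, 10.25 mm above the underside; its x runs down the slope to the thin end, its z stands square to the slope (9.3 degrees off the underside's). The foot ball just touches the face when its centre lies 9 mm along this z.
- oil_bottle: amber bottle with a dark cap, 38 mm across, 95 mm tall, bystander; origin at the centre of its underside
- foil_roll: flat roll of copper foil, 62 mm across, 7 mm high, bystander; origin at the centre of its underside
- nail_tin: round open tin of nails, 61 mm across, 22 mm high, bystander; origin at the centre of its underside
There are look-alikes about, which are no part of the job. Of the things shaped like the wedge, the wooden one is meant.

How it is judged:
By the outcome, as a careful person would: the job done as asked, in the order asked, and still so for the second after the job is handed in, with the robot touching nothing.
It also fails if it takes over 51 s, if anything falls off the work surface, if the arm or the gripper's body presses on something with over 40 N, if the wrist force passes 120 N, or if a joint passes its speed limit or range.

ROBOT

A 6-joint arm with a two-finger parallel gripper is mounted at the origin on a cart in front of the work surface, level with it; the furniture and walls round the work are solid. World frame = base frame: x ahead of the robot, y to its left, z up, the work surface at z = 0. Lengths are in m, angles in rad, forces in N, time in s.
With the tool pointing down it reaches from about 0.275 to 0.75 m from the base axis. Payload 10.2 kg.
Tool frame: the origin (TCP) lies on the centre line of the jaws, within the pads' length; the fingertips stand r.tip_extent ahead of it and the grasp point (between the pads) lies 2 mm behind it (r.tip_extent is the distance from the TCP to the fingertips, in m); z points along the fingers, y is the line along which they close (so a half turn about z gives the same grasp; the last joint's range is limited). The gripper opens to 88 mm and grips with 3 to 60 N. Pads are 18 mm wide; open, the fingers measure 123 mm over their backs; the gripper's body (75 mm by 187 mm) begins 45 mm behind the grasp point.
Start: joints at [1.074, 0.313, 1.498, -0, 1.331, -0.223], TCP at [0.142, 0.505, 0.256] pointing down, gripper open.
Joint ranges: [-2.94, 2.94], [-0.97, 2.17], [0.19, 2.56], [-1.23, 4.37], [0.02, 3.11], [-2.88, 2.88]. Speed limits (rad/s): [2.39, 2.39, 3.01, 3.14, 3.14, 3.14].

INTERFACE

Orientations are given as a rotation vector (axis times angle).
In Python, from bench import status, eyes, order, r gives the robot as it stands.
- The arm moves only by the shell command python3 -m creep 'ROWS' [FORCE]. ROWS is JSON, a list that holds one entry, the list of rows, each a list of 5 numbers: the opening, from 0 (shut) to 1 (fully open), then the shift along the tool's x, y, z in m, then the turn about the tool's z in degrees. A call has 1 to 8 rows; each row is the pose to reach, as a shift and turn from the pose commanded when the call began, along the tool's axes at that moment; what a row does not reach only later rows make up. A row lasts 1/10 s, in which the tool goes at most 50 mm and 8.59 degrees, less where a joint would pass 70% of its speed; a pose out of reach is approached as far as the arm can. A call with a gripper value outside its range is refused whole. The fingers move at their own pace and stop on an object; FORCE is the grip in N (left out, the last holds). Time passes only in rows, so rows that repeat a pose let the fingers close. It gives the time, the measured TCP pose, the force, the opening and the grip force at its end, in the units of the state.
- status.observe(): the state, without advancing time (a new reading comes with each control period).
- eyes.capture(name): name is "side" or "top"; returns (picture, depth): 400x640x3 uint8, red, green, blue; 400x640 float32, m along the optical axis (not along the pixel's ray), 0 where there is no reading.
- eyes.get_calibration(name): a dict with "fx", "fy", "cx", "cy" (pixels), "D" ([k1, k2, p1, p2, k3] as OpenCV has them; the pictures are not rectified), "R" (3x3) and "t" (3): a world point X has camera coordinates R X + t. Camera axes: x right, y down, z forward; pixel columns grow to the right and rows downward; lengths in m; the calibration is good to about 2 mm. A picture is of the moment at which its call begins. get_calibration takes no time and is no camera call.
- order.finish_job(): hands the job in; it is judged then, once.
The state is a dict: "clock": time; "qpos": joint angles; "joint_vel": joint speeds; "joint_torque": joint torques, N m; "tool_pos": TCP position; "eef_rot": TCP orientation; "ft_force": force on the tool from outside, world axes, zero at the start; "ft_torque": the same for the moment, N m; "gripper_width": finger opening in m; "gripper_force": force on a finger pad.
Only numpy, scipy, OpenCV 4.12 (cv2) and the standard library are available. Lean on these libraries where they do the work, as an engineer would, in place of code of your own. Each camera call takes 0.05 s, during which the arm holds its last target. There are 200 camera calls.

## Working session

There is one attempt and no reset: what is moved stays moved. The work goes in short steps, Python scripts to look and compute and a shell command to move; the robot and the scene stay as the last step left them, time stands still between calls to the robot, and variables do not carry over. Pictures are saved under pics/ and viewed, at most 10 in all, crops included, and the job is handed in when it is done.

```bash
mkdir -p pics; ls; python3 - <<'E'
from bench import status, eyes, order, r
import cv2,numpy as np
s=status.observe();print({k:np.round(v,3) for k,v in s.items()},r.tip_extent)
for n in("top","side"):
    p,d=eyes.capture(n);cv2.imwrite(f"pics/{n}0.png",p[...,::-1]);np.save(f"pics/{n}0.npy",d)
    c=eyes.get_calibration(n);print(n,{k:np.round(v,3).tolist() for k,v in c.items()})
E
```

```text
pics
{'clock': np.float64(0.0), 'qpos': array([ 1.074,  0.313,  1.498, -0.   ,  1.331, -0.223]), 'joint_vel': array([-0.001, -0.001, -0.001, -0.001, -0.001, -0.   ]), 'joint_torque': array([ 0.0000e+00, -4.0221e+01, -2.5227e+01,  7.0000e-02,  3.5000e-02,
       -0.0000e+00]), 'tool_pos': array([0.142, 0.505, 0.255]), 'eef_rot': array([-4.290e-01, -3.112e+00,  2.000e-03]), 'ft_force': array([ 0.211, -0.186,  0.443]), 'ft_torque': array([-0.044, -0.045, -0.011]), 'gripper_force': np.float64(0.0), 'gripper_width': np.float64(0.088)} 0.017
top {'fx': 516.447, 'fy': 516.447, 'cx': 319.603, 'cy': 206.016, 'D': [0.059, 0.0, 0.0, 0.0, 0.0], 'R': [[-0.028, -1.0, -0.0], [-0.996, 0.028, -0.088], [0.088, -0.002, -0.996]], 't': [-0.048, 0.569, 1.312]}
side {'fx': 381.136, 'fy': 381.136, 'cx': 317.232, 'cy': 199.53, 'D': [-0.017, 0.0, 0.0, 0.0, 0.0], 'R': [[0.853, -0.522, 0.02], [-0.175, -0.322, -0.93], [0.492, 0.79, -0.366]], 't': [-0.522, 0.149, 0.66]}
```

View pics/top0.png

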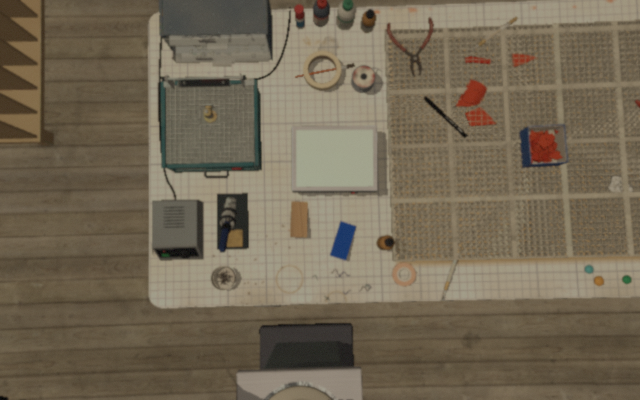

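View pics/side0.png

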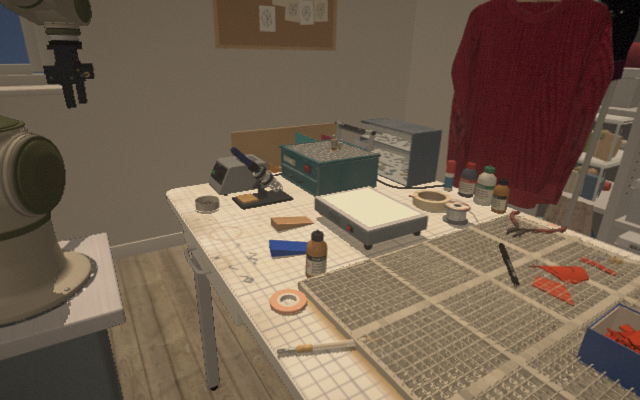

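The top view shows the light box at (335,158), with its near left corner at about (296,189). There are two wedge shapes: the wooden one at (299,220) and a blue one at (344,241). The wooden one fits the description, and it points up at the red corner. Bystanders are the bottle (387,242), the foil (404,273) and the tin (226,278). Next I'll measure both and confirm with one crop.

```bash
cat > h.py <<'E'
import numpy as np,cv2
from bench import status,eyes,r
def world(n,d):
    c=eyes.get_calibration(n);K=np.array([[c['fx'],0,c['cx']],[0,c['fy'],c['cy']],[0,0,1]])
    v,u=np.mgrid[0:400,0:640]
    q=cv2.undistortPoints(np.stack([u,v],-1).reshape(-1,1,2).astype(np.float64),K,np.array(c['D'])).reshape(400,640,2)
    P=np.dstack([q,np.ones((400,640))])*d[...,None]
    return (P-np.array(c['t']))@np.array(c['R'])
def project(n,X):
    c=eyes.get_calibration(n);K=np.array([[c['fx'],0,c['cx']],[0,c['fy'],c['cy']],[0,0,1]])
    return cv2.projectPoints(np.array(X,float).reshape(-1,1,3),cv2.Rodrigues(np.array(c['R']))[0],np.array(c['t']),K,np.array(c['D']))[0].reshape(-1,2)
def rect(W,m):
    n,l,st,_=cv2.connectedComponentsWithStats(m.astype(np.uint8));k=1+st[1:,4].argmax()
    m=l==k;return m,cv2.minAreaRect((W[m][:,:2]*1000).astype(np.float32))
E
python3 - <<'E'
from h import *
for n in("top","side"):
    img=cv2.imread(f"pics/{n}0.png");d=np.load(f"pics/{n}0.npy");W=world(n,d)
    z=W[...,2]; hsv=cv2.cvtColor(img,cv2.COLOR_BGR2HSV)
    x,y=W[...,0],W[...,1]
    roi=(d>0)&(x>.3)&(x<.9)&(y>-.2)&(y<.2)
    m,b=rect(W,roi&(abs(z-.054)<.007));print(n,"box",b,m.sum(),z[m].mean())
    A=np.c_[x[m],y[m],np.ones(m.sum())];print(" plane",np.linalg.lstsq(A,z[m],rcond=None)[0],cv2.boxPoints(b).round(1).tolist())
    wd=roi&(hsv[...,0]<22)&(hsv[...,1]>75)&(x<.58)&(x>.4)&(y>0)&(y<.12)&(z<.03)
    m,b=rect(W,wd);print(n,"wedge",b,m.sum(),cv2.boxPoints(b).round(1).tolist())
    X=W[m];A=np.c_[X[:,:2],np.ones(len(X))];g=np.linalg.lstsq(A,X[:,2],rcond=None)[0]
    print(" slope",np.degrees(np.arctan(np.hypot(*g[:2]))),"dir thin",np.degrees(np.arctan2(-g[1],-g[0])),X.mean(0), "hue",hsv[m].mean(0))
    t=roi&(x<.45)&(abs(y)<.1)&(z<.01);print(" table z",np.median(z[t]))
a=cv2.resize(cv2.imread("pics/top0.png")[170:270,270:400],None,fx=4,fy=4,interpolation=2)
b=cv2.resize(cv2.imread("pics/side0.png")[180:280,250:380],None,fx=4,fy=4,interpolation=2)
cv2.imwrite("pics/crop1.png",np.hstack([a[:,:390],b[:,:410]]))
E
```

```text
top box ((687.4884033203125, -98.93244171142578), (204.4773712158203, 172.40235900878906), 88.63690185546875) 5204 0.05345446973895892
 plane [ 0.00457673 -0.00164908  0.05015253] [[598.9000244140625, -199.10000610351562], [771.2000122070312, -203.1999969482422], [776.0999755859375, 1.2000000476837158], [603.7000122070312, 5.300000190734863]]
top wedge ((534.3333740234375, 9.090353965759277), (16.737539291381836, 90.54785919189453), 89.21405792236328) 188 [[488.8999938964844, 1.2999999523162842], [579.5, 0.10000000149011612], [579.7000122070312, 16.799999237060547], [489.20001220703125, 18.100000381469727]]
 slope 13.97846308316121 dir thin 47.41639292465569 [0.53272494 0.00704868 0.00997068] hue [ 15.94148936 116.12765957 131.59042553]
 table z -0.00033753360534506834
side box ((685.8796997070312, -98.95663452148438), (206.13865661621094, 171.24449157714844), 88.5917739868164) 2459 0.054459237732561366
 plane [ 0.01057531 -0.00214412  0.04707759] [[597.7999877929688, -199.89999389648438], [768.9000244140625, -204.10000610351562], [774.0, 2.0], [602.7999877929688, 6.199999809265137]]
side wedge ((532.51220703125, 25.641494750976562), (90.92054748535156, 50.44157791137695), 0.24987734854221344) 93 [[486.8999938964844, 50.70000076293945], [487.20001220703125, 0.20000000298023224], [578.0999755859375, 0.6000000238418579], [577.9000244140625, 51.099998474121094]]
 slope 14.9380327510872 dir thin 67.77787092237135 [0.52563931 0.00937062 0.01013571] hue [ 14.96774194 112.74193548 172.66666667]
 table z 0.0010554550977095042
```

View pics/crop1.png

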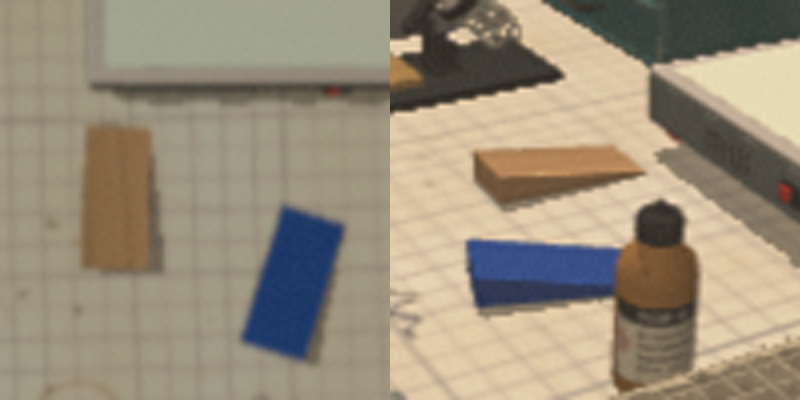

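The crop confirms the wooden wedge, on the left in both halves with its thin end towards the box. The red foot shows at (672,135) in the crop, under the near left corner. My region limits clipped both fits, so I'll refine them.

```bash
cat >> h.py <<'E'
def measure(n,img,d):
    W=world(n,d);z=W[...,2];hsv=cv2.cvtColor(img,cv2.COLOR_BGR2HSV);x,y=W[...,0],W[...,1]
    roi=(d>0)&(x>.3)&(x<.9)&(y>-.4)&(y<.2);out={}
    m,b=rect(W,roi&(abs(z-.054)<.008)&(x<.8)&(y<.03)&(y>-.25));out['box']=b;mb=m
    A=np.c_[x[m]-.687,y[m]+.1,np.ones(m.sum())];out['plane']=np.linalg.lstsq(A,z[m],rcond=None)[0].round(4)
    # colour only; use a ray-depth from the known slope later
    m,b=rect(W,roi&(hsv[...,0]<22)&(hsv[...,1]>75)&(x<.62)&(x>.35)&(y>-.02)&(y<.13)&(z<.03));out['wedge']=b;out['n']=m.sum();out['wm']=m;out['W']=W;out['bm']=mb
    return out
E
python3 - <<'E'
from h import *
for n in("top","side"):
    img=cv2.imread(f"pics/{n}0.png");d=np.load(f"pics/{n}0.npy");o=measure(n,img,d)
    for k in('box','wedge'):print(n,k,np.round(o[k][0],1),np.round(o[k][1],1),round(o[k][2],2),cv2.boxPoints(o[k]).round(1).tolist())
    X=o['W'][o['wm']];A=np.c_[X[:,:2],np.ones(len(X))];g=np.linalg.lstsq(A,X[:,2],rcond=None)[0]
    print(o['plane'],o['n'],X.mean(0).round(4),np.degrees(np.arctan(np.hypot(*g[:2]))),np.degrees(np.arctan2(-g[1],-g[0])))
# side picture red pixels near foot
img=cv2.imread("pics/side0.png");d=np.load("pics/side0.npy");hsv=cv2.cvtColor(img,cv2.COLOR_BGR2HSV)
v,u=np.nonzero(((hsv[...,0]<8)|(hsv[...,0]>172))&(hsv[...,1]>110)); W=world("side",d)
for a,b in zip(u,v):
    if 310<a<330 and 200<b<225: print(a,b,W[b,a].round(3),hsv[b,a])
E
```

```text
top box [ 687.5 -105.5] [217.8 172.2] 88.46 [[598.5, -212.0], [770.5999755859375, -216.6999969482422], [776.5, 1.100000023841858], [604.4000244140625, 5.699999809265137]]
top wedge [536.6  -1.6] [37.3 95.8] 88.55 [[488.29998779296875, -19.0], [584.0, -21.399999618530273], [584.9000244140625, 15.899999618530273], [489.20001220703125, 18.299999237060547]]
[ 0.0054 -0.0008  0.0534] 472 [ 0.5343 -0.003   0.0097] 9.439515505851869 3.1793093375248875
side box [ 685.6 -107. ] [222.8 171.6] 88.78 [[597.4000244140625, -216.60000610351562], [769.0, -220.1999969482422], [773.7999877929688, 2.5], [602.2000122070312, 6.199999809265137]]
side wedge [536.7  15.3] [70.6 99.1] 89.66 [[487.0, -19.799999237060547], [586.0999755859375, -20.299999237060547], [586.5, 50.29999923706055], [487.3999938964844, 50.900001525878906]]
[0.011  0.006  0.0543] 239 [ 0.5273 -0.0022  0.0106] 8.032221800400581 39.51018579250005
321 214 [ 0.611 -0.018  0.013] [  7 118 108]
```

```bash
sed -i 's/(y>-.02)&(y<.13)/(y>-.05)\&(y<.035)/' h.py
python3 - <<'E'
from h import *
for n in("top","side"):
    img=cv2.imread(f"pics/{n}0.png");d=np.load(f"pics/{n}0.npy");o=measure(n,img,d)
    k='wedge';print(n,k,np.round(o[k][0],1),np.round(o[k][1],1),round(o[k][2],2),cv2.boxPoints(o[k]).round(1).tolist())
    X=o['W'][o['wm']];c=X[:,:2].mean(0)
    g=np.linalg.lstsq(np.c_[X[:,:2],np.ones(len(X))],X[:,2],rcond=None)[0]
    print(o['n'],X.mean(0).round(4),np.degrees(np.arctan(np.hypot(*g[:2]))),np.degrees(np.arctan2(-g[1],-g[0])))
# intended box/wedge pose, project for check
b=np.array([.687,-.106]);a=np.radians(-1.5);R=np.array([[np.cos(a),-np.sin(a)],[np.sin(a),np.cos(a)]])
f=b+R@[-.069,.094];print("foot",f)
pts=[(*(b+R@[sx*.085,sy*.11]),.054) for sx,sy in((-1,1),(-1,-1),(1,-1),(1,1))]
for n in("top","side"):print(n,project(n,pts).round(1).tolist(),"foot",project(n,[(*f,.016)]).round(1).tolist())
E
```

```text
top wedge [536.5  -6.7] [47.3 95.7] 88.33 [[487.8999938964844, -28.899999618530273], [583.5999755859375, -31.700000762939453], [585.0, 15.600000381469727], [489.29998779296875, 18.399999618530273]]
629 [ 0.535  -0.0087  0.0092] 8.730905691286614 -15.580383973629518
side wedge [536.6  -1.9] [67.6 99.7] 86.69 [[484.79998779296875, -32.79999923706055], [584.4000244140625, -38.5], [588.2999877929688, 29.0], [488.70001220703125, 34.70000076293945]]
459 [ 0.5256 -0.0155  0.0096] 6.478602040491979 -31.166587085942044
foot [ 0.62048428 -0.010226  ]
top [[291.5, 190.9], [378.2, 190.8], [377.5, 124.8], [291.7, 125.0]] foot [[298.4, 186.5]]
side [[314.0, 195.9], [367.9, 230.8], [429.3, 215.0], [369.1, 185.6]] foot [[322.5, 211.1]]
```

```bash
cat >> h.py <<'E'
def goto(X,yaw_x):  # tool-frame shift to world X, and turn so that tool x heads yaw_x deg
    s=status.observe();R=cv2.Rodrigues(np.array(s['eef_rot'],float))[0]
    h=np.degrees(np.arctan2(R[1,0],R[0,0]));t=-((yaw_x-h+180)%360-180)
    print("clock",round(float(s['clock']),2),"tcp",np.round(s['tool_pos'],4),"shift mm",((R.T@(np.array(X)-s['tool_pos']))*1000).round(1),"turn",round(t,2),"F",np.round(s['ft_force'],2),"tooly",R[:,1].round(3))
E
python3 - <<'E'
from h import *
d=np.load("pics/top0.npy");W=world("top",d);x,y,z=W[...,0],W[...,1],W[...,2]
for nm,x0,x1,y0,y1 in(("right",.4,.7,-.25,-.12),("pressL",.57,.67,.03,.09),("pressL2",.57,.67,.09,.15),("pushL",.43,.62,.03,.09),("pushL2",.43,.62,.09,.14),("all",.1,.75,-.1,.6)):
    m=(d>0)&(x>x0)&(x<x1)&(y>y0)&(y<y1);print(nm,z[m].max().round(3))
goto([.6205,-.0102,.255],178.4)
E
```

```text
right 0.095
pressL 0.11
pressL2 0.117
pushL 0.009
pushL2 0.019
all 0.325
clock 0.1 tcp [0.1419 0.5053 0.2552] shift mm [-6.002e+02 -3.669e+02  5.000e-01] turn -14.09 F [0.27 0.43 0.07] tooly [ 0.27   0.963 -0.001]
```

```bash
python3 - <<'E'
from h import *
d=np.load("pics/top0.npy");W=world("top",d);x,y,z=W[...,0],W[...,1],W[...,2]
for X in np.arange(.1,.9,.05):
    print(round(X,2),[int(1000*z[m].max()) if (m:=(d>0)&(x>=X)&(x<X+.05)&(y>=Y)&(y<Y+.05)).any() else -1 for Y in np.arange(-.25,.5,.05)])
goto([.6205,-.0102,.255],-91.6);goto([.6205,-.0102,.255],88.4)
E
```

```text
0.1 [-742, 5, 6, 6, 15, 17, 8, 6, 3, -744, -740, -743, -742, -747, -745]
0.15 [-747, 0, 3, 3, 2, 5, 2, 4, 1, -747, -740, -740, -745, -739, -741]
0.2 [-744, -743, -746, -749, -744, -745, -744, -743, -748, -747, -744, -743, -744, -744, -746]
0.25 [-1, -1, -1, -1, -1, -1, -1, -1, -1, -1, -1, -1, -1, -1, -1]
0.3 [6, 7, 7, 9, 7, 7, 9, 8, 7, 7, 8, 7, 7, -1, -1]
0.35 [10, 9, 10, 7, 9, 7, 8, 9, 26, 27, 7, 9, 8, -1, -1]
0.4 [62, 6, 21, 20, 8, 6, 11, 9, 28, 42, 70, 54, 29, -1, -1]
0.45 [94, 6, 20, 19, 20, 22, 7, 24, 159, 88, 89, 89, 52, -1, -1]
0.5 [23, 8, 10, 8, 21, 23, 6, 92, 125, 88, 91, 90, 4, -1, -1]
0.55 [47, 54, 42, 7, 12, 10, 7, 70, 83, 90, 91, 89, 8, -1, -1]
0.6 [58, 60, 59, 60, 59, 59, 8, 15, 39, 40, 8, 22, 6, -1, -1]
0.65 [61, 59, 61, 64, 60, 58, 115, 116, 115, 115, 117, 116, 8, -1, -1]
0.7 [60, 62, 62, 62, 62, 59, 116, 114, 113, 114, 114, 114, 7, -1, -1]
0.75 [57, 59, 62, 61, 62, 57, 115, 115, 155, 155, 114, 114, 11, -1, -1]
0.8 [17, 7, 9, 8, 7, 7, 115, 171, 175, 175, 174, 116, 11, -1, -1]
0.85 [45, 47, 28, 30, 29, 9, 119, 178, 177, 178, 180, 122, 12, -1, -1]
clock 0.1 tcp [0.1419 0.5053 0.2552] shift mm [-6.002e+02 -3.669e+02  5.000e-01] turn -104.09 F [0.27 0.43 0.07] tooly [ 0.27   0.963 -0.001]
clock 0.1 tcp [0.1419 0.5053 0.2552] shift mm [-6.002e+02 -3.669e+02  5.000e-01] turn 75.91 F [0.27 0.43 0.07] tooly [ 0.27   0.963 -0.001]
```

```bash
python3 -m creep '[[[0,-0.6,-0.367,0,75.9],[0,-0.6,-0.367,0,75.9],[0,-0.6,-0.367,0,75.9],[0,-0.6,-0.367,0,75.9],[0,-0.6,-0.367,0,75.9],[0,-0.6,-0.367,0,75.9],[0,-0.6,-0.367,0,75.9],[0,-0.6,-0.367,0,75.9]]]'; python3 -c "
from h import *
goto([.6205,-.0102,.255],88.4)"
```

```text
clock: 0.9
tool_pos: [0.415, 0.2104, 0.2557]
eef_rot: [-2.118, -2.32, 0.0]
ft_force: [0.4, 1.4, -0.3]
gripper_width: 0.0264
gripper_force: 0.0
clock 0.9 tcp [0.415  0.2104 0.2557] shift mm [-238.3  184.7    0.6] turn 6.8 F [ 0.41  1.41 -0.27] tooly [ 0.996  0.091 -0.   ]
```

```bash
python3 -m creep '[[[0,-0.22,0.17,0,6.8],[0,-0.22,0.17,0,6.8],[0,-0.22,0.17,0,6.8],[0,-0.22,0.17,0,6.8],[0,-0.22,0.17,0,6.8],[0,-0.22,0.17,0,6.8],[0,-0.22,0.17,0,6.8],[0,-0.22,0.17,0,6.8]]]'; python3 -c "
from h import *
goto([.6205,-.0102,.091],88.4)"
```

```text
clock: 1.7
tool_pos: [0.6043, 0.0098, 0.255]
eef_rot: [-2.245, -2.196, 0.001]
ft_force: [-0.1, -0.2, 0.6]
gripper_width: 0.0004
gripper_force: 0.0
clock 1.7 tcp [0.6043 0.0098 0.255 ] shift mm [-19.7  16.9 164. ] turn 0.33 F [-0.11 -0.24  0.62] tooly [ 1.    -0.022 -0.001]
```

```bash
python3 -m creep '[[[0,-0.02,0.017,0.04,0],[0,-0.02,0.017,0.08,0],[0,-0.02,0.017,0.12,0],[0,-0.02,0.017,0.15,0],[0,-0.02,0.017,0.164,0],[0,-0.02,0.017,0.164,0],[0,-0.02,0.017,0.164,0]]]'; python3 -c "
from h import *
goto([.6205,-.0102,.075],88.4)
img,d=eyes.capture('side');cv2.imwrite('pics/s1.png',cv2.resize(img[120:270,230:430,::-1],None,fx=4,fy=4,interpolation=2))"
```

```text
clock: 2.4
tool_pos: [0.6217, -0.0102, 0.0934]
eef_rot: [2.243, 2.197, 0.002]
ft_force: [0.3, -0.0, 0.3]
gripper_width: 0.0007
gripper_force: 0.0
clock 2.4 tcp [ 0.6217 -0.0102  0.0934] shift mm [ 0.  -1.2 18.4] turn 0.39 F [ 0.35 -0.01  0.32] tooly [ 1.    -0.021  0.002]
```

View pics/s1.png

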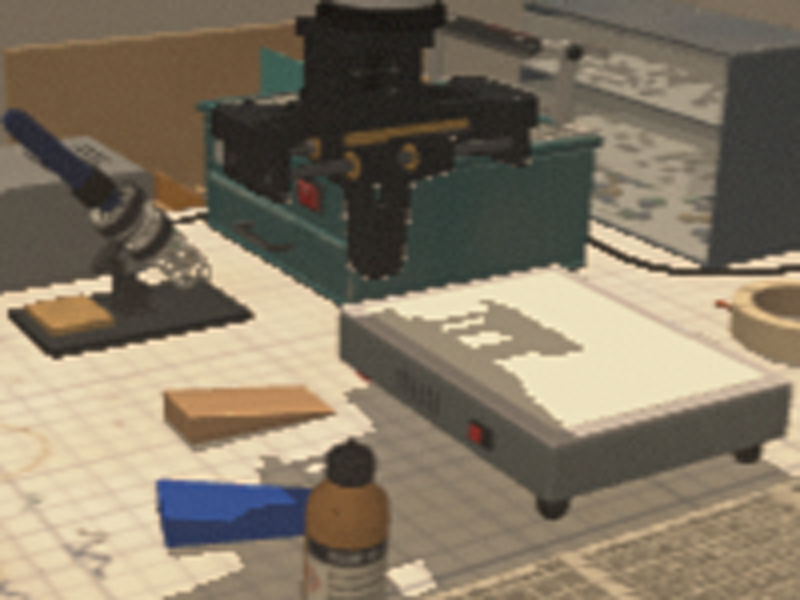

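The closed fingers (tip at crop (378,272)) hang just above the near left corner (342,320), clear of the teal box. I'll descend and feel for it.

```bash
python3 -m creep '[[[0,0,-0.001,0.008,0],[0,0,-0.001,0.014,0],[0,0,-0.001,0.017,0],[0,0,-0.001,0.018,0],[0,0,-0.001,0.018,0]]]'; for i in 1 2; do python3 -m creep '[[[0,0,0,0.001,0],[0,0,0,0.002,0],[0,0,0,0.002,0]]]' | grep -E "clock|pos|ft"; done
```

```text
clock: 2.95
tool_pos: [0.6201, -0.0106, 0.0736]
eef_rot: [-2.245, -2.197, 0.0]
ft_force: [-0.4, -0.5, 1.1]
gripper_width: 0.0004
gripper_force: 0.0
clock: 3.25
tool_pos: [0.6201, -0.0106, 0.0717]
ft_force: [-0.3, 0.0, 0.6]
clock: 3.55
tool_pos: [0.6201, -0.0105, 0.0698]
ft_force: [-1.7, 1.4, 2.7]
```

```bash
for i in 1 2 3 ; do python3 -m creep '[[[0,0,0,0.001,0],[0,0,0,0.001,0],[0,0,0,0.002,0],[0,0,0,0.002,0]]]' | grep -E "clock|pos|ft"; done
```

```text
clock: 3.95
tool_pos: [0.6201, -0.0106, 0.0676]
ft_force: [-1.3, 1.3, 2.2]
clock: 4.35
tool_pos: [0.6201, -0.0106, 0.0655]
ft_force: [-0.1, 1.3, 1.5]
clock: 4.75
tool_pos: [0.6201, -0.0105, 0.0649]
ft_force: [-5.9, 1.5, 11.7]
```

The corner sinks at about 2 N and bottoms at TCP z ≈ 0.065, so the gap is about 6 mm. Next I'll release it and see whether it comes back.

```bash
python3 -m creep '[[[0,0,0,-0.002,0],[0,0,0,-0.004,0],[0,0,0,-0.006,0],[0,0,0,-0.010,0],[0,0,0,-0.016,0],[0,0,0,-0.03,0],[0,0,0,-0.045,0],[0,0,0,-0.045,0]]]'|grep -E "clock|pos|ft"; python3 - <<'E'
from h import *
for n in("top","side"):
    img,d=eyes.capture(n);img=img[...,::-1].copy();cv2.imwrite(f"pics/{n}2.png",img);o=measure(n,img,d)
    for k in('box','wedge'):print(n,k,np.round(o[k][0],1),np.round(o[k][1],1),round(o[k][2],2))
    print(o['plane'])
i0=cv2.imread("pics/side0.png");i2=cv2.imread("pics/side2.png")
c=lambda i:cv2.resize(i[185:255,300:400],None,fx=4,fy=4,interpolation=2)
cv2.imwrite("pics/cmp2.png",np.hstack([c(i0),c(i2)]))
# shift to behind the wedge at height, tool x heading 178.3
goto([.455,-.0045,.115],178.3)
E
```

```text
clock: 5.55
tool_pos: [0.6213, -0.0108, 0.1118]
ft_force: [-0.1, -0.1, 0.3]
top box [ 686.3 -106. ] [216.2 172.8] 89.57
top wedge [492.2 -25.3] [7.6 8.4] 89.41
[ 0.0057 -0.0024  0.0533]
side box [ 685.5 -107.1] [221.3 170.6] 88.89
side wedge [535.9  -1. ] [67.3 99.5] 88.14
[0.0109 0.0059 0.0543]
clock 5.65 tcp [ 0.6202 -0.0106  0.1093] shift mm [   2.5 -165.3   -5.9] turn -89.54 F [0.93 0.21 0.05] tooly [ 1.    -0.022  0.001]
```

View pics/cmp2.png

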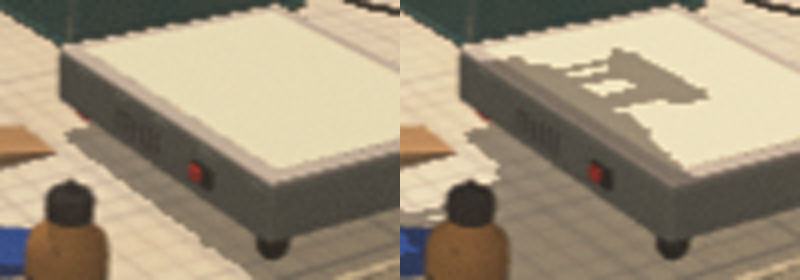

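The box is back up and in place (both crops match, top corner at (62,50) and (462,50)). Now I'll move round behind the wedge.

```bash
python3 -m creep '[[[0,0.0,-0.05,0,0],[0,0.0,-0.1,0,-8],[0,0,-0.14,0,-16],[0,0.002,-0.16,0,-24],[0,0.002,-0.16,0,-32],[0,0.002,-0.16,0,-40],[0,0.002,-0.16,0,-48],[0,0.002,-0.16,0,-56]]]'|grep -E "clock|pos|ft";  python3 -m creep '[[[0,0,0,0,-8],[0,0,0,0,-16],[0,0,0,0,-24],[0,0,0,0,-32],[0,0,0,0,-33.6],[0,0,0,0,-33.6]]]'|grep -E "clock|pos|ft"; python3 - <<'E'
from h import *
goto([.460,-.0049,.023],178.4)
E
```

```text
clock: 6.45
tool_pos: [0.4599, -0.0051, 0.1083]
ft_force: [1.0, -0.1, -0.8]
clock: 7.05
tool_pos: [0.46, -0.0051, 0.1085]
ft_force: [-0.8, 0.5, 0.7]
clock 7.05 tcp [ 0.46   -0.0051  0.1085] shift mm [-0.   0.2 85.5] turn -0.18 F [-0.81  0.54  0.75] tooly [0.031 1.    0.   ]
```

```bash
python3 -m creep '[[[0,0,0,0.04,0],[0,0,0,0.07,0],[0,0,0,0.082,0],[0,0,0,0.0855,0],[0,0,0,0.0855,0],[0,0,0,0.0855,0]]]'|grep -E "clock|pos|ft";  python3 -m creep '[[[0,-0.006,0,0,0],[0,-0.011,0,0,0],[0,-0.015,0,0,0],[0,-0.018,0,0,0],[0,-0.021,0,0,0],[0,-0.024,0,0,0],[0,-0.027,0,0,0],[0,-0.03,0,0,0]]]'|grep -E "clock|pos|ft"; python3 - <<'E'
from h import *
goto([.537,-.0071,.023],178.4)
img,d=eyes.capture('top');img=img[...,::-1];cv2.imwrite('pics/top3.png',img)
s,ds=eyes.capture('side');s=s[...,::-1]
f=lambda i:cv2.resize(i,None,fx=4,fy=4,interpolation=2)
cv2.imwrite('pics/c3.png',np.hstack([f(img[160:260,260:360]),f(s[170:270,250:350])]))
E
```

```text
clock: 7.65
tool_pos: [0.4609, -0.0053, 0.0243]
ft_force: [0.6, -0.2, 0.5]
clock: 8.45
tool_pos: [0.4904, -0.006, 0.0232]
ft_force: [0.1, 0.2, 1.0]
clock 8.45 tcp [ 0.4904 -0.006   0.0232] shift mm [-46.6   0.2   0.2] turn -0.04 F [0.1  0.16 1.  ] tooly [0.029 1.    0.   ]
```

View pics/c3.png

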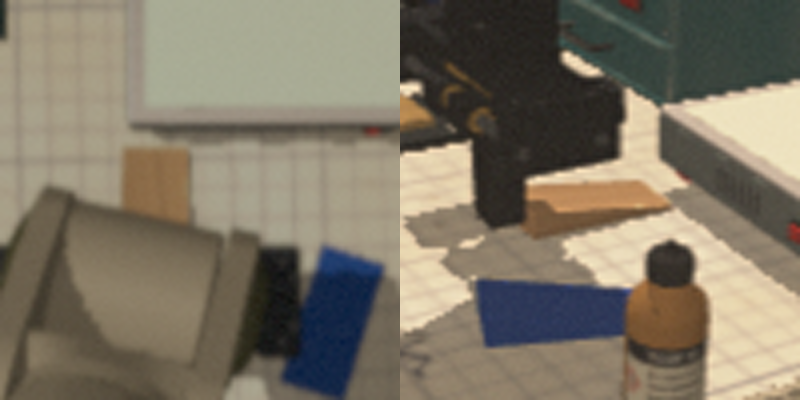

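The fingers are against the butt (side crop (525,205)) and the wedge runs straight at the red foot (685,175). I'll keep pushing.

```bash
python3 -m creep '[[[0,-0.003,0,0,0],[0,-0.006,0,0,0],[0,-0.01,0,0,0],[0,-0.014,0,0,0],[0,-0.018,0,0,0],[0,-0.022,0,0,0],[0,-0.025,0,0,0],[0,-0.028,0,0,0]]]'|grep -E "clock|pos|ft";  python3 -m creep '[[[0,-0.002,0,0,0],[0,-0.004,0,0,0],[0,-0.005,0,0,0],[0,-0.005,0,0,0]]]'|grep -E "clock|pos|ft"; python3 -m creep '[[[0,-0.001,0,0,0],[0,-0.002,0,0,0],[0,-0.002,0,0,0]]]'|grep -E "clock|pos|ft"
```

```text
clock: 9.35
tool_pos: [0.5184, -0.0068, 0.0232]
ft_force: [-1.0, -0.3, -0.4]
clock: 9.75
tool_pos: [0.5233, -0.0069, 0.0232]
ft_force: [-0.4, -0.1, -0.1]
clock: 10.05
tool_pos: [0.5253, -0.007, 0.0232]
ft_force: [0.4, 0.7, 0.2]
```

```bash
python3 -m creep '[[[0,-0.001,0,0,0],[0,-0.001,0,0,0]]]'|grep -E "pos|ft"; python3 -m creep '[[[0,-0.001,0,0,0],[0,-0.001,0,0,0]]]'|grep -E "pos|ft"; python3 -m creep '[[[0,-0.001,0,0,0],[0,-0.001,0,0,0]]]'|grep -E "pos|ft"; python3 -m creep '[[[0,-0.001,0,0,0],[0,-0.001,0,0,0]]]'|grep -E "pos|ft"
```

```text
tool_pos: [0.5262, -0.0071, 0.0232]
ft_force: [-0.4, -0.8, -0.0]
tool_pos: [0.5273, -0.007, 0.0232]
ft_force: [-0.1, -0.2, 0.6]
tool_pos: [0.5283, -0.0071, 0.0233]
ft_force: [-1.3, -1.0, 0.4]
tool_pos: [0.5293, -0.0071, 0.0232]
ft_force: [0.2, 0.0, 0.1]
```

```bash
python3 -m creep '[[[0,-0.001,0,0,0],[0,-0.001,0,0,0]]]'|grep -E "pos|ft"; python3 -m creep '[[[0,-0.001,0,0,0],[0,-0.001,0,0,0]]]'|grep -E "clock|pos|ft"
```

```text
tool_pos: [0.5303, -0.0072, 0.0232]
ft_force: [-0.1, 0.8, -0.4]
clock: 11.25
tool_pos: [0.5313, -0.0072, 0.0232]
ft_force: [0.5, -0.4, 0.3]
```

```bash
python3 -m creep '[[[0,-0.001,0,0,0],[0,-0.001,0,0,0]]]'|grep -E "pos|ft"; python3 -m creep '[[[0,-0.001,0,0,0],[0,-0.001,0,0,0]]]'|grep -E "clock|pos|ft"
```

```text
tool_pos: [0.5323, -0.0072, 0.0232]
ft_force: [-0.3, -0.2, 0.7]
clock: 11.65
tool_pos: [0.5333, -0.0072, 0.0232]
ft_force: [-1.4, -0.5, -0.3]
```

```bash
python3 -m creep '[[[0,-0.001,0,0,0],[0,-0.001,0,0,0]]]'|grep -E "pos|ft"; python3 -m creep '[[[0,-0.001,0,0,0],[0,-0.001,0,0,0]]]'|grep -E "clock|pos|ft"
```

```text
tool_pos: [0.5342, -0.0073, 0.0232]
ft_force: [-1.0, -0.3, 0.9]
clock: 12.05
tool_pos: [0.535, -0.0072, 0.0232]
ft_force: [-1.2, 0.5, 1.7]
```

```bash
python3 -m creep '[[[0,-0.0005,0,0,0],[0,-0.0005,0,0,0]]]'|grep -E "pos|ft"; python3 -c "
from h import *
F=[]
for _ in range(4): F.append(status.observe()['ft_force']);eyes.capture('side')
print(np.round(F,2))"
```

```text
tool_pos: [0.5355, -0.0072, 0.0232]
ft_force: [-2.9, 0.1, 1.7]
[[-2.89  0.08  1.67]
 [-3.34  0.24  0.77]
 [-3.36  0.6   0.98]
 [-2.65 -0.25  1.26]]
```

A steady push of about 3 N, at the predicted position, means it's snug. I'll back off and check.

```bash
python3 -m creep '[[[0,0.005,0,0,0],[0,0.02,0,0,0],[0,0.05,0,0,0],[0,0.075,0,-0.02,0],[0,0.075,0,-0.06,0],[0,0.075,0,-0.086,0],[0,0.075,0,-0.086,0]]]'|grep -E "clock|pos|ft"; python3 -m creep '[[[0,0,0,0,8],[0,0,0,0,16],[0,0,0,0,24],[0,0,0,0,32],[0,0,0,0,40],[0,0,0,0,48],[0,0,0,0,56],[0,0,0,0,64]]]'|grep -E "clock|pos|ft"; python3 -m creep '[[[0,0,0,0,8],[0,0,0,0,16],[0,0,0,0,24],[0,0,0,0,25.6],[0,0,0,0,25.6]]]'|grep -E "clock|pos|ft"; python3 - <<'E'
from h import *
goto([.6205,-.0106,.091],88.4)
s,d=eyes.capture("side");s=s[...,::-1].copy();cv2.imwrite("pics/side4.png",s);o=measure("side",s,d)
print(np.round(o['box'][0],1),round(o['box'][2],2),o['plane'])
cv2.imwrite('pics/c4.png',cv2.resize(s[165:265,250:400],None,fx=5,fy=5,interpolation=2))
E
```

```text
clock: 13.15
tool_pos: [0.4624, -0.0056, 0.1123]
ft_force: [0.3, -0.5, 0.5]
clock: 13.95
tool_pos: [0.4605, -0.0051, 0.1083]
ft_force: [0.5, -0.5, 0.7]
clock: 14.45
tool_pos: [0.4605, -0.0051, 0.1087]
ft_force: [0.1, 0.7, -0.4]
clock 14.45 tcp [ 0.4605 -0.0051  0.1087] shift mm [ -2.4 160.1  17.6] turn 0.49 F [ 0.05  0.7  -0.38] tooly [ 1.    -0.019 -0.   ]
[ 685.  -107.2] 88.31 [0.0101 0.0068 0.0543]
```

View pics/c4.png

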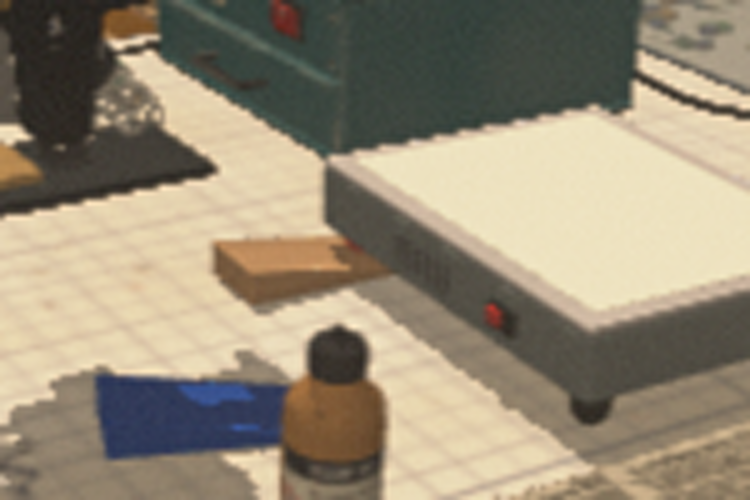

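The wedge is under the red foot, which rests on the slope at (350,243), and the box hasn't moved. Now the check press.

```bash
python3 -m creep '[[[0,-0.002,0.04,0,0],[0,-0.002,0.09,0,0],[0,-0.002,0.13,0,0],[0,-0.002,0.155,0,0],[0,-0.002,0.16,0.01,0],[0,-0.002,0.16,0.022,0],[0,-0.002,0.16,0.032,0],[0,-0.002,0.16,0.0345,0]]]'|grep -E "clock|pos|ft"; python3 -m creep '[[[0,0,0,0,0],[0,0,0,0.001,0],[0,0,0,0.001,0]]]'|grep -E "clock|pos|ft"; python3 -m creep '[[[0,0,0,0.001,0],[0,0,0,0.001,0]]]'|grep -E "clock|pos|ft"
```

```text
clock: 15.3
tool_pos: [0.619, -0.0104, 0.073]
ft_force: [0.3, 0.6, 0.5]
clock: 15.6
tool_pos: [0.6207, -0.0107, 0.0742]
ft_force: [0.6, 0.6, 0.3]
clock: 15.8
tool_pos: [0.6206, -0.0106, 0.0728]
ft_force: [0.7, 0.2, 0.2]
```

```bash
python3 -m creep '[[[0,0,0,0.001,0],[0,0,0,0.001,0]]]'|grep -E "pos|ft"; python3 -m creep '[[[0,0,0,0.0005,0],[0,0,0,0.001,0],[0,0,0,0.001,0]]]'|grep -E "clock|pos|ft"
```

```text
tool_pos: [0.6206, -0.0106, 0.0716]
ft_force: [0.4, -0.0, -0.8]
clock: 16.3
tool_pos: [0.6206, -0.0106, 0.0708]
ft_force: [0.0, 0.3, 1.4]
```

```bash
python3 -m creep '[[[0,0,0,0.0003,0],[0,0,0,0.0005,0],[0,0,0,0.0005,0]]]'|grep -E "clock|pos|ft"
```

```text
clock: 16.6
tool_pos: [0.6206, -0.0106, 0.0707]
ft_force: [-2.2, 0.2, 4.5]
```

```bash
python3 -m creep '[[[0,0,0,0.0003,0],[0,0,0,0.0004,0],[0,0,0,0.0004,0],[0,0,0,0.0004,0]]]'|grep -E "clock|pos|ft"
```

```text
clock: 17.0
tool_pos: [0.6207, -0.0106, 0.0706]
ft_force: [-3.2, 1.2, 7.8]
```

It holds 7.8 N and sinks only about 0.1 mm. I'll draw clear.

```bash
python3 -m creep '[[[0,0,0,-0.001,0],[0,0,0,-0.002,0],[0,0,0,-0.006,0],[0,0,0,-0.02,0],[0,0,0,-0.05,0],[0,0,0,-0.09,0],[0,0,0,-0.13,0],[0,0,0,-0.15,0]]]'|grep -E "clock|pos|ft"; python3 -m creep '[[[0,0,-0.05,0,0],[0,0,-0.1,0,0],[0,0,-0.15,0,0],[0,0,-0.2,0,0],[0,0,-0.2,0,0],[0,0,-0.2,0,0]]]'|grep -E "clock|pos|ft"; python3 - <<'E'
from h import *
s,d=eyes.capture("side");s=s[...,::-1].copy();o=measure("side",s,d)
print(np.round(o['box'][0],1),round(o['box'][2],2),o['plane'])
cv2.imwrite('pics/c5.png',cv2.resize(s[165:285,200:400],None,fx=4,fy=4,interpolation=2))
E
```

```text
clock: 17.8
tool_pos: [0.6213, -0.0107, 0.2249]
ft_force: [0.3, -0.3, 0.1]
clock: 18.4
tool_pos: [0.4208, -0.0064, 0.2212]
ft_force: [0.2, -0.6, 0.4]
[ 685.5 -107.1] 88.85 [0.0105 0.0062 0.0544]
```

View pics/c5.png

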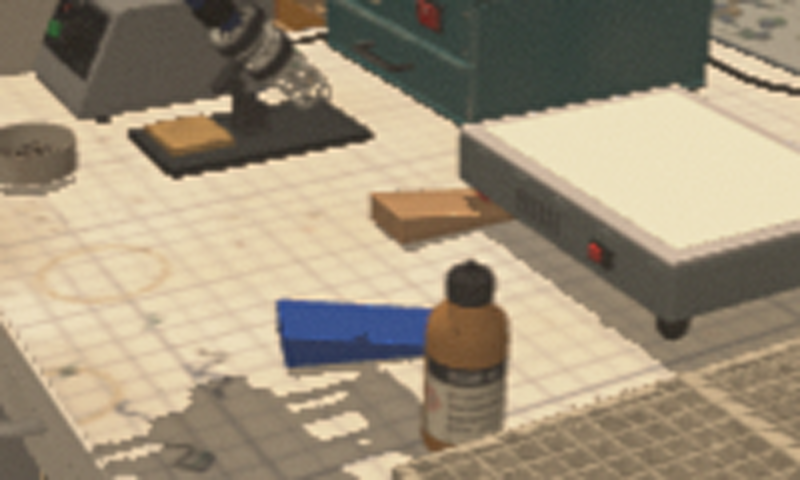

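The wedge is still under the red foot at (482,195), the box is level and unmoved, and the arm is clear. I'll hand it in.

```bash
python3 -c "
from bench import order
print(order.finish_job())"
```

```text
the job is handed in; nothing more can be done
None
```

The job is handed in at about 18.5 s: the corner sank about 6 mm and came back up, the wooden wedge went in under the red foot until snug at about 3 N, the second press at 7.8 N sank only about 0.1 mm, and the arm is clear with the box still in place.

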